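Hang the brass L level on the stand's pin

TASK

Take the L-shaped brass piece out of the drying rack and hang it on the pin of the black-based stand by the one of its five holes that lets it hang level, slid back along the pin to the collar, and let go. The pin is clamped by hand and is not quite where it should be, so feel for it and never force it; leave the rest of the bench alone.

Things in the scene. Friction and masses are not known exactly. Their poses are not given: they have to be found in the camera images.
- plate: L-shaped piece of 4 mm brass sheet, upright in one of the two stations of the rack. A level bar 120 x 34 mm (y -60..60, z -17..17 mm; 130 g) and under its +y end a leg 30 mm wide, 90 mm long (y 30..60, z -107..-17 mm; 92 g), plus the stone. Origin: centre of the bar. x across the sheet, y along the bar towards the leg, z up. Hidden variation scales all its masses alike.
- stone (a point): green stone in a round brass setting on the leg, at y 45, z -85 mm in the plate's frame: 29 mm across, 16 mm thick through the sheet, 58 g
- bar_top (a point): middle of the bar's top edge (y 0, z 17 mm in the plate's frame); the piece may be gripped anywhere along this edge. With only 7 mm of sheet between the fingertips the fingers pass over the pin and its collar
- hole1 (a point): centre of the first of five 8 mm through holes along x, at y -36, z -1 mm in the plate's frame (18 mm below the top edge)
- hole2 (a point): centre of the second of five 8 mm through holes along x, at y -16, z -1 mm in the plate's frame (18 mm below the top edge)
- hole3 (a point): centre of the third of five 8 mm through holes along x, at y 4, z -1 mm in the plate's frame (18 mm below the top edge)
- hole4 (a point): centre of the fourth of five 8 mm through holes along x, at y 24, z -1 mm in the plate's frame (18 mm below the top edge)
- hole5 (a point): centre of the fifth of five 8 mm through holes along x, at y 44, z -1 mm in the plate's frame (18 mm below the top edge)
- rack: fixed wooden rack, board 140 x 160 x 12 mm; origin: its underside centre. Two rails along x (12 mm thick, at y -45 and 22 mm, tops 116 mm high) have notches 7 mm wide, 12 mm deep at x -30 and 30 mm. The bar of the L rests in a pair of notches, y along the rack's y, leg hanging beside the rail: lift it 120 mm before moving sideways. The other pair holds the copper strip.
- copper: loose plain copper strip 110 x 34 x 4 mm with one hole, in the other station of the rack, 60 mm from the brass L; to be left there. Origin: its centre
- stand: fixed stand: round black base 100 mm across, 46 mm high, and a post 10 mm thick, 230 mm high. A clamp on the post carries, by a swivel, a level round steel pin 5 mm thick that points along the stand's -x. Origin: underside centre of the base, on the post's axis. The clamp lies below the pin; clamp and swivel hold still under forces below 15 N.
- pin_nominal (a point): where the pin's rounded tip ought to be, 125 mm from the post's axis, 200 mm up (fixed to the stand, not to the pin). The pin is set by hand and not measured: 192 to 208 mm high, and swivelled about the post's axis by up to 0.08 rad either way (10 mm sideways at the tip). On the pin is a collar 12 mm across, its front face 80 mm from the post's axis.
- tumbler: loose glass tumbler, 80 mm across, 95 mm high, away at the right of the stand; origin underside centre
- brush: loose blue-handled brush 190 mm long lying on the bench near the robot; origin underside middle
- cap: loose small white plastic cap, 40 mm across, 10 mm high, between rack and stand; origin underside centre
Not all that is in view belongs to the job. Several things have the shape of the rack; the one meant has the colours described above.

How it is judged:
By the outcome, as a careful person would: the job done as asked, in the order asked, and still so for the second after the job is handed in, with the robot touching nothing.
It also fails if it takes over 58 s, if anything falls off the work surface, if the arm or the gripper's body presses on something with over 40 N, if the wrist force passes 120 N, or if a joint passes its speed limit or range.

ROBOT

A 6-joint arm with a two-finger parallel gripper is mounted at the origin on the work surface. World frame = base frame: x ahead of the robot, y to its left, z up, the work surface at z = 0. Lengths are in m, angles in rad, forces in N, time in s.
With the tool pointing down it reaches from about 0.3 to 0.875 m from the base axis. Payload 6.4 kg.
Tool frame: the origin (TCP) lies midway between the tips of the shut fingers; the grasp point (between the pads) lies 19 mm behind it; z points along the fingers, y is the line along which they close (so a half turn about z gives the same grasp; the last joint's range is limited). The gripper opens to 85 mm and grips with 20 to 120 N. Pads are 22 mm wide; open, the fingers measure 114 mm over their backs; the gripper's body (76 mm by 85 mm) begins 54 mm behind the grasp point. The pads swing forward as they close: fully open they stand 13 mm farther back than shut.
Start: joints at [1.102, 0.181, 1.607, -0, 1.354, -0.206], TCP at [0.149, 0.555, 0.206] pointing down, gripper open.
Joint ranges: [-2.99, 2.99], [-0.89, 2.07], [0.3, 2.58], [-1.14, 4.28], [0, 2.63], [-3.12, 3.12]. Speed limits (rad/s): [2.57, 2.57, 3.01, 3.14, 3.14, 3.14].

INTERFACE

Orientations are given as a unit quaternion [w, x, y, z].
In Python, from bench import ctrl gives the robot as it stands. The module is installed in compiled form; this text tells all that it offers.
- The arm moves only by the tool move_arm, never from a script. Its argument "plan" is one flat list of numbers, 6 for each row, row after row: the shift along the world's x, y, z in units of 50 mm (1.0 is 50 mm), then the turn, a rotation vector about the world's x, y, z in rad. A call has 1 to 10 rows; each row is the pose to reach, as a shift and turn from the pose commanded when the call began; what a row does not reach only later rows make up. A row lasts 1/8 s, in which the tool goes at most 62.5 mm and 10.7 degrees, less where a joint would pass 70% of its speed; a pose out of reach is approached as far as the arm can. A call with a gripper value outside its range is refused whole. "grip" is the finger opening in mm, from 0 to 85.4, set as the call begins (left out, the last holds). The fingers move at their own pace and stop on an object; the grip force is fixed at half the most. Time passes only in rows, so rows that repeat a pose let the fingers close. It gives the time, the measured TCP pose, the force, the opening and the grip force at its end, in the units of the state.
- ctrl.get_obs(): the state, without advancing time (a new reading comes with each control period).
- ctrl.camera(name): name is "side" or "top"; returns a dict with "pixels" (400x640x3 uint8, red, green, blue), "fx", "fy", "cx", "cy" (pixels), "origin" and "attitude" of the camera in the world. Camera axes: x right, y down, z forward; pixel columns grow to the right and rows downward; lengths in m; the calibration is good to about 2 mm. A picture is of the moment at which its call begins. There is no depth.
- ctrl.hand_in(): hands the job in; it is judged then, once.
The state is a dict: "time_s": time; "q": joint angles; "dq": joint speeds; "joint_efforts": joint torques, N m; "eef_pos": TCP position; "eef_rot": TCP orientation; "wrist_force": force on the tool from outside, world axes, zero at the start; "torque": the same for the moment, N m; "opening": opening from 0.0 (shut) to 1.0 (fully open); "grasp_force": force on a finger pad.
Only numpy, scipy, OpenCV 4.12 (cv2) and the standard library are available. Lean on these libraries where they do the work, as an engineer would, in place of code of your own. Each camera call takes 0.05 s, during which the arm holds its last target. There are 200 camera calls.

## Working session

There is one attempt and no reset: what is moved stays moved. The work goes in short steps, Python scripts to look and compute and a tool call to move; the robot and the scene stay as the last step left them, time stands still between calls to the robot, and variables do not carry over. Pictures are saved under pics/ and viewed, at most 10 in all, crops included, and the job is handed in when it is done.

Besides the shell and the picture viewer there is one more tool, called after "Call:" as a command line: name --argument value ..., lists and objects as JSON in quotes. move_arm: Moves the arm, as the interface text tells. Its arguments: {"type":"object","properties":{"plan":{"type":"array"},"grip":{"type":"number"}},"required":["plan"]}

```bash
mkdir -p pics
cat > h.py <<'E'
import numpy as np, cv2
from bench import ctrl
from scipy.spatial.transform import Rotation as R
def cam(n):
    c=ctrl.camera(n); return c
def rot(c):
    a=np.array(c["attitude"],float)
    if a.shape==(3,3): return a
    return R.from_quat(np.r_[a[1:],a[0]]).as_matrix()
def ray(c,u,v):
    d=rot(c)@np.array([(u-c["cx"])/c["fx"],(v-c["cy"])/c["fy"],1]); return np.array(c["origin"]),d
def onz(c,u,v,z):
    o,d=ray(c,u,v); return o+d*(z-o[2])/d[2]
def proj(c,p):
    q=rot(c).T@(np.array(p)-np.array(c["origin"])); return np.array([c["fx"]*q[0]/q[2]+c["cx"],c["fy"]*q[1]/q[2]+c["cy"]])
def tri(c1,a,c2,b):
    o1,d1=ray(c1,*a);o2,d2=ray(c2,*b)
    t=np.linalg.lstsq(np.c_[d1,-d2],o2-o1,rcond=None)[0]
    p,q=o1+d1*t[0],o2+d2*t[1]; return (p+q)/2,np.linalg.norm(p-q)
def save(c,n,box=None,s=1):
    im=c["pixels"][:,:,::-1]
    if box: x0,y0,x1,y1=box; im=im[y0:y1,x0:x1]
    cv2.imwrite("pics/"+n,cv2.resize(im,None,fx=s,fy=s,interpolation=cv2.INTER_CUBIC))
E
python3 - <<'E'
from h import *
for n in("side","top"):
    c=cam(n); save(c,n+"0.png"); print(n,c["origin"],rot(c).round(3).tolist(),c["fx"],c["cx"],c["cy"]); np.save(n+"0.npy",c,allow_pickle=True)
o=ctrl.get_obs(); print(o)
E
```

```text
side [0.12637706 0.51231756 0.98726761] [[-0.873, -0.378, 0.309], [-0.488, 0.686, -0.539], [-0.008, -0.622, -0.783]] 412.99314979348577 318.0531464520136 200.31055818695924
top [ 0.32598615 -0.04305354  1.19649157] [[0.017, -0.991, 0.131], [-1.0, -0.018, -0.004], [0.007, -0.131, -0.991]] 459.3049998070954 317.5973598293588 195.0912239575613
{'time_s': 0.1, 'q': array([ 1.10170479e+00,  1.81461577e-01,  1.60791206e+00,  1.66262187e-05,
        1.35381017e+00, -2.06291104e-01]), 'dq': array([-0.00108687, -0.00240499, -0.00184793,  0.00142317,  0.00255281,
        0.00068145]), 'joint_efforts': array([-3.48931917e-04, -4.45881772e+01, -3.52237308e+01, -3.19380415e-04,
        4.12851557e-03,  2.42316997e-05]), 'eef_pos': array([0.1491002 , 0.55477356, 0.20487523]), 'eef_rot': array([-2.71240790e-04,  1.31024157e-01,  9.91378857e-01, -7.47955563e-04]), 'wrist_force': array([-0.02124372,  0.73027491,  0.34358788]), 'torque': array([0.04715402, 0.02646691, 0.00699353]), 'grasp_force': 0.0, 'opening': 1.0012734652601933}
```

View pics/side0.png

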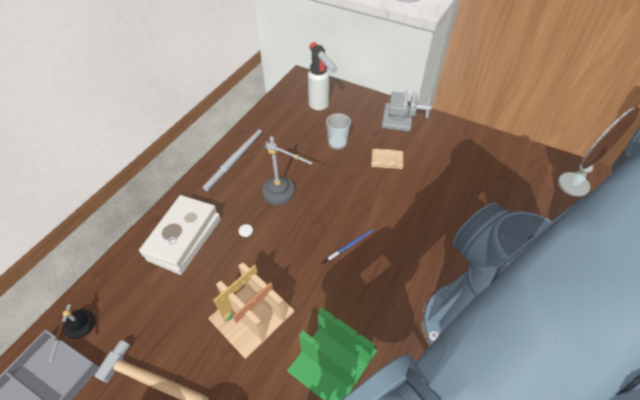

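View pics/top0.png

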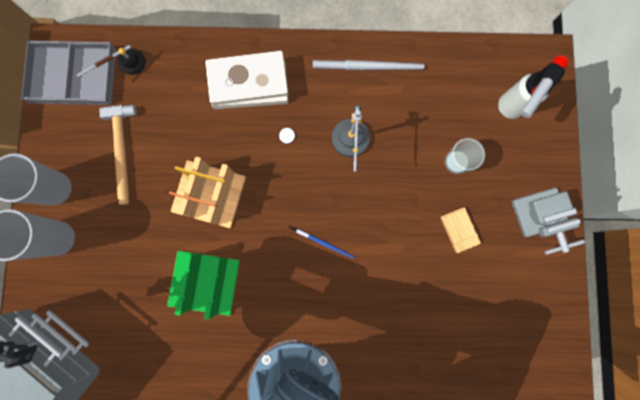

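Candidates: the wooden rack is at side (250,310) / top (208,195), and the green rack at side (333,357) / top (203,285) is a decoy. Inside the wooden rack, the brass L is at side (238,292) and the copper strip at (253,301). The large black-based stand is at side (278,185) / top (350,137). A smaller black stand is at side (78,320) / top (131,60). I'll take the wooden rack, the brass piece, and the 100 mm stand that has the cap and tumbler beside it.

Run:
```python
from h import *
s=np.load("side0.npy",allow_pickle=True).item();t=np.load("top0.npy",allow_pickle=True).item()
f=lambda c,b:cv2.resize(c["pixels"][b[1]:b[3],b[0]:b[2],::-1],(400,300),interpolation=cv2.INTER_CUBIC)
im=np.vstack([np.hstack([f(s,(200,255,304,333)),f(s,(246,130,326,190+0))]),np.hstack([f(t,(160,145,260,220)),f(t,(310,95,400,163))])])
cv2.imwrite("pics/m.png",im)
```

```text
(no output)
```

View pics/m.png

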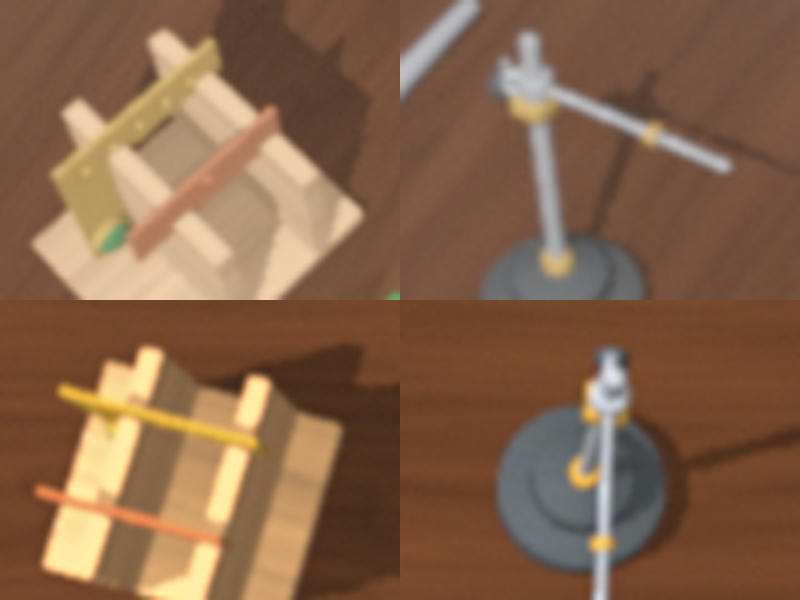

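The brass L has its leg and green stone at the left (world +y) end of the rack. The pin with its brass collar points back towards the robot, with the tip near side (311.6,163) / top (355,170). The centre of mass is at y = 24.1 mm, so it hangs level on hole 4.

Run:
```python
from h import *
s=np.load("side0.npy",allow_pickle=True).item();t=np.load("top0.npy",allow_pickle=True).item()
h=cv2.cvtColor(t["pixels"],cv2.COLOR_RGB2HSV)
def rect(m,box):
    k=np.zeros_like(m);x0,y0,x1,y1=box;k[y0:y1,x0:x1]=m[y0:y1,x0:x1]
    cs,_=cv2.findContours(k,cv2.RETR_EXTERNAL,cv2.CHAIN_APPROX_NONE);c=max(cs,key=cv2.contourArea);return cv2.minAreaRect(c),cv2.boxPoints(cv2.minAreaRect(c)),c[:,0]
m=cv2.inRange(h,(21,150,90),(32,255,255))
r,b,c=rect(m,(165,155,235,190));print("brass",r)
# ridge line fit: column brightest of saturation
print(np.array([h[160:185,x,1] for x in (180,195,215)]))
for e in((175.5,167.75),(224.5,180.75)):print("end",onz(t,*e,.138))
# rack rails top ends etc: pin
g=t["pixels"].astype(int);
print("pin sat/val cols");
for v in range(120,178,4): 
    row=g[v,344:366].min(1); print(v,row.tolist())
gs=s["pixels"].astype(int)
for u in range(296,316,2): print(u,gs[150:172,u].min(1).tolist())
```

```text
brass ((200.9935302734375, 174.52462768554688), (43.41655731201172, 1.7305543422698975), 14.743562698364258)
[[163 164 163 165 163 162 167 179 185 187 184 182 172 166 163 159 153 138
  122 122 129 132 123 117 108]
 [103  97  91  90  88  89  90  93 107 120 126 141 163 179 176 147 130 125
  123 122 121 121 122 123 120]
 [164 165 163 160 161 154 149 138 125 123 123 124 124 124 124 123 135 154
  175 182 164 135 127 124 127]]
end [0.52468422 0.28578539 0.138     ]
end [0.49601417 0.17002562 0.138     ]
pin sat/val cols
120 [93, 99, 99, 97, 93, 96, 95, 80, 84, 113, 143, 169, 181, 176, 158, 122, 85, 51, 37, 35, 39, 41]
124 [96, 95, 93, 94, 93, 88, 87, 98, 125, 141, 142, 162, 189, 163, 108, 77, 81, 83, 84, 81, 61, 42]
128 [100, 99, 99, 99, 95, 93, 106, 129, 142, 129, 125, 162, 186, 155, 102, 80, 73, 68, 65, 66, 70, 77]
132 [105, 104, 102, 110, 95, 102, 136, 148, 123, 106, 117, 176, 187, 141, 84, 66, 64, 64, 63, 64, 66, 65]
136 [107, 106, 104, 113, 102, 86, 78, 77, 70, 74, 133, 196, 192, 141, 94, 86, 86, 83, 72, 67, 66, 66]
140 [108, 107, 107, 105, 105, 104, 102, 101, 97, 100, 146, 199, 191, 
[... 1184 characters left out ...]
59, 62, 63, 62, 61, 58, 61]
302 [64, 64, 63, 62, 58, 58, 68, 103, 159, 185, 164, 104, 64, 63, 62, 64, 63, 62, 62, 62, 60, 60]
304 [64, 65, 64, 63, 61, 56, 57, 67, 109, 163, 182, 149, 91, 65, 62, 63, 62, 60, 61, 60, 59, 62]
306 [64, 65, 64, 59, 61, 58, 54, 61, 72, 114, 164, 179, 144, 85, 62, 61, 60, 62, 60, 63, 61, 62]
308 [64, 63, 61, 61, 60, 61, 59, 56, 59, 73, 118, 167, 179, 139, 83, 62, 63, 64, 62, 61, 64, 63]
310 [60, 61, 62, 62, 62, 61, 61, 55, 54, 59, 81, 134, 178, 178, 122, 69, 63, 62, 63, 65, 65, 65]
312 [62, 63, 60, 63, 62, 62, 61, 60, 53, 53, 59, 73, 97, 107, 82, 65, 64, 65, 64, 64, 65, 63]
314 [62, 64, 63, 65, 62, 62, 64, 63, 59, 53, 57, 62, 65, 66, 65, 67, 64, 65, 64, 66, 64, 62]
```

Run:
```python
from h import *
s=np.load("side0.npy",allow_pickle=True).item();t=np.load("top0.npy",allow_pickle=True).item()
gt=t["pixels"].min(2).astype(float);gs=s["pixels"].min(2).astype(float)
def cen(a): a=np.clip(a-a.min()-35,0,None);return (a*np.arange(len(a))).sum()/a.sum()
tl=np.array([(350+cen(gt[v,350:360]),v) for v in range(155,170)])
sl=np.array([(u,150+cen(gs[150:172,u])) for u in range(299,311)])
pt=np.polyfit(tl[:,1],tl[:,0],1);ps=np.polyfit(sl[:,0],sl[:,1],1)
print(pt,ps)
tip_t=(np.polyval(pt,171.2),171.2);tip_s=(312,np.polyval(ps,312))
print("tip",tri(t,tip_t,s,tip_s))
# pin as plane-plane intersection
def nrm(c,a,b): n=np.cross(ray(c,*a)[1],ray(c,*b)[1]);return n/np.linalg.norm(n)
n1=nrm(t,(np.polyval(pt,155),155),tip_t);n2=nrm(s,(299,np.polyval(ps,299)),tip_s)
d=np.cross(n1,n2);print("dir",d/np.linalg.norm(d))
# base
h=cv2.cvtColor(t["pixels"],cv2.COLOR_RGB2HSV)
m=cv2.inRange(h,(85,15,40),(125,140,140));k=np.zeros_like(m);k[110:160,325:375]=m[110:160,325:375]
cs,_=cv2.findContours(k,cv2.RETR_EXTERNAL,2);c=cv2.convexHull(max(cs,key=cv2.contourArea));e=cv2.minEnclosingCircle(c);print(e,cv2.fitEllipse(c),onz(t,*e[0],.025), 2*e[1]/459*1.18)
```

```text
[-2.45977170e-02  3.58549924e+02] [ 0.43783977 26.78052952]
tip (array([ 0.51090015, -0.12766161,  0.20241741]), np.float64(0.0026930953708975912))
dir [-0.99957767  0.01541884 -0.02463192]
((349.8885498046875, 137.51910400390625), 17.755739212036133) ((344.50042724609375, 137.90054321289062), (22.798250198364258, 36.21012878417969), 174.90110778808594) [ 0.63473298 -0.12992176  0.025     ] 0.09129312536036006
```

Call:
move_arm --plan '[0.5, -0.3, 1.1, 0, 0, -0.17, 1.6, -1.0, 1.1, 0, 0, -0.35, 2.7, -2.0, 1.1, 0, 0, -0.53, 3.8, -3.0, 1.1, 0, 0, -0.71, 5.0, -4.0, 1.1, 0, 0, -0.89, 6.0, -5.0, 1.1, 0, 0, -1.07, 7.0, -5.7, 1.1, 0, 0, -1.25, 7.34, -6.07, 1.1, 0, 0, -1.43, 7.34, -6.07, 1.1, 0, 0, -1.552]' --grip 40

```text
time_s: 1.23
eef_pos: [0.5187, 0.2485, 0.2598]
eef_rot: [0.0, 0.791, 0.612, -0.001]
wrist_force: [-0.6, 1.1, 0.5]
opening: 0.465
grasp_force: 0.0
```

Call:
move_arm --plan '[0, 0, -0.5, 0, 0, 0, 0, 0, -1.2, 0, 0, 0, 0, 0, -1.7, 0, 0, 0, 0, 0, -1.9, 0, 0, 0, 0, 0, -1.9, 0, 0, 0]'

```text
time_s: 1.85
eef_pos: [0.516, 0.2517, 0.1653]
eef_rot: [-0.0, 0.788, 0.616, -0.001]
wrist_force: [0.3, -0.4, 0.4]
opening: 0.468
grasp_force: 0.0
```

Run:
```python
from h import *
s=cam("side");t=cam("top")
f=lambda c,b:cv2.resize(c["pixels"][b[1]:b[3],b[0]:b[2],::-1],(400,300),interpolation=cv2.INTER_CUBIC)
cv2.imwrite("pics/g.png",np.hstack([f(s,(200,245,304,323)),f(t,(160,145,260,220))]))
print(ctrl.get_obs()["eef_pos"])
```

```text
[0.51707041 0.25200701 0.16681942]
```

View pics/g.png

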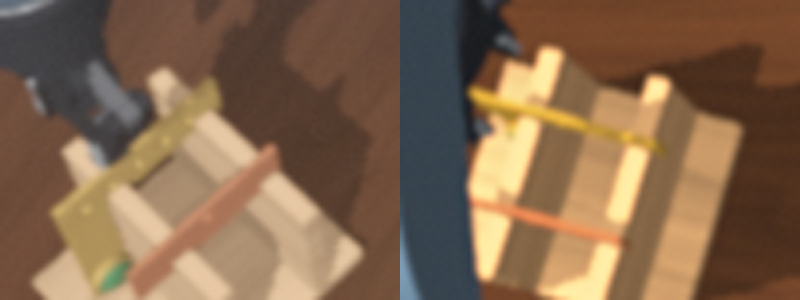

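The fingers straddle the bar around hole 4, and the leg and copper strip are clear. I'll go down and grip.

Call:
move_arm --plan '[0, 0, -0.4, 0, 0, 0, 0, 0, -0.68, 0, 0, 0, 0, 0, -0.68, 0, 0, 0, 0, 0, -0.68, 0, 0, 0]'

```text
time_s: 2.45
eef_pos: [0.5168, 0.2519, 0.1324]
eef_rot: [0.0, 0.788, 0.616, 0.0]
wrist_force: [0.7, 0.3, 0.5]
opening: 0.471
grasp_force: 0.0
```

Call:
move_arm --plan '[0, 0, 0, 0, 0, 0, 0, 0, 0, 0, 0, 0, 0, 0, 0, 0, 0, 0, 0, 0, 0, 0, 0, 0, 0, 0, 0, 0, 0, 0, 0, 0, 0, 0, 0, 0]' --grip 0

```text
time_s: 3.2
eef_pos: [0.5163, 0.2518, 0.1317]
eef_rot: [-0.0, 0.788, 0.616, -0.0]
wrist_force: [-0.1, 0.4, 0.1]
opening: -0.005
grasp_force: 0.0
```

Run:
```python
from h import *
s=cam("side");t=cam("top")
f=lambda c,b:cv2.resize(c["pixels"][b[1]:b[3],b[0]:b[2],::-1],(400,300),interpolation=cv2.INTER_CUBIC)
cv2.imwrite("pics/g2.png",np.hstack([f(s,(200,245,304,323)),f(t,(160,145,260,220))]))
print(ctrl.get_obs()["eef_pos"],ctrl.get_obs()["opening"])
```

```text
[0.51632393 0.25175041 0.13164944] -0.0020632837950186464
```

View pics/g2.png

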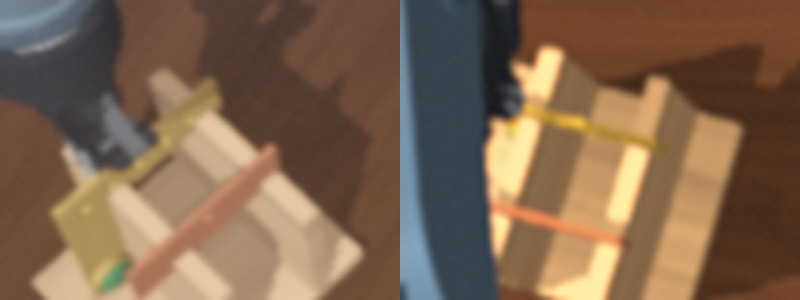

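Run:
```python
from h import *
s=np.load("side0.npy",allow_pickle=True).item();t=np.load("top0.npy",allow_pickle=True).item()
print(tri(t,(224.5,180.75),s,(255.1,265.4)),tri(t,(175.5,167.75),s,(214,300.3)))
for n,p in(("far",(.496,.170,.138)),("near",(.5247,.2858,.138)),("tcp",(.5163,.2518,.1317))):print(n,proj(s,p),proj(t,p))
# brass edges in side via mask
h=cv2.cvtColor(s["pixels"],cv2.COLOR_RGB2HSV);m=cv2.inRange(h,(21,90,60),(32,255,255));k=np.zeros_like(m);k[255:325,205:262]=m[255:325,205:262]
cs,_=cv2.findContours(k,cv2.RETR_EXTERNAL,2);c=max(cs,key=cv2.contourArea);print(cv2.approxPolyDP(c,2,True)[:,0].tolist())
```

```text
(array([0.49487146, 0.16915386, 0.14059049]), np.float64(0.0015719652315996987)) (array([0.52394376, 0.28485639, 0.14050805]), np.float64(0.0005893078469149223))
far [254.30198687 265.9651326 ] [224.51073127 180.75620053]
near [213.55967207 300.96250639] [175.49413652 167.74324965]
tcp [226.51199404 291.52142928] [190.57703044 172.03266191]
[[233, 312], [227, 313], [225, 320], [226, 316]]
```

The fingers shut to zero with no force, so they missed the bar. I'll lift with the fingers shut and check the TCP projection against the bar.

Call:
move_arm --plan '[0, 0, 0.3, 0, 0, 0, 0, 0, 0.6, 0, 0, 0, 0, 0, 0.6, 0, 0, 0, 0, 0, 0.6, 0, 0, 0]'

```text
time_s: 3.8
eef_pos: [0.5164, 0.2518, 0.1619]
eef_rot: [0.0, 0.788, 0.616, 0.0]
wrist_force: [0.2, -0.3, -0.0]
opening: -0.001
grasp_force: 0.0
```

Run:
```python
from h import *
s=cam("side");t=cam("top");o=ctrl.get_obs();p=o["eef_pos"];print(p,o["opening"],o["wrist_force"])
def f(c,b,pts):
    im=cv2.resize(c["pixels"][b[1]:b[3],b[0]:b[2],::-1],(400,300),interpolation=cv2.INTER_CUBIC);k=400/(b[2]-b[0])
    for q,col in pts:
        u=(proj(c,q)-np.array(b[:2])+.5)*k; cv2.drawMarker(im,tuple(int(x) for x in u),col,cv2.MARKER_CROSS,12,1)
    return im
pts=[(p,(0,0,255)),((.496,.170,.138),(255,255,0)),((.5247,.2858,.138),(255,255,0))]
cv2.imwrite("pics/g3.png",cv2.resize(np.hstack([f(s,(204,250,268,298),pts),f(t,(165,150,229,198),pts)]),(800,300)))
```

```text
[0.51598067 0.25166769 0.16121397] 0.0005884359574126046 [ 0.81428673 -0.70542717 -0.01042131]
```

View pics/g3.png

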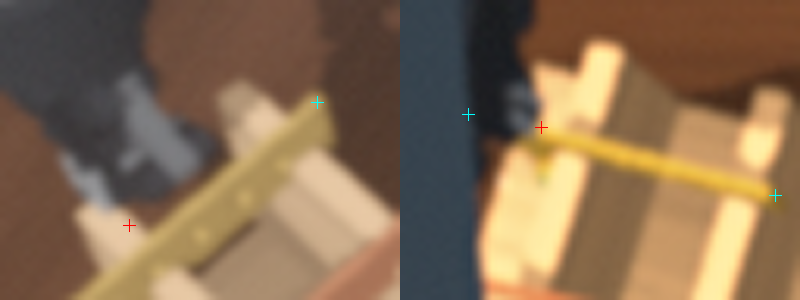

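Call:
move_arm --plan '[0, 0, -0.3, 0, 0, 0, 0, 0, -0.6, 0, 0, 0, 0, 0, -0.64, 0, 0, 0, 0, 0, -0.64, 0, 0, 0]'

```text
time_s: 4.4
eef_pos: [0.5161, 0.2517, 0.1291]
eef_rot: [-0.0, 0.788, 0.616, -0.0]
wrist_force: [-0.0, -0.0, 0.7]
opening: 0.002
grasp_force: 0.0
```

Call:
move_arm --plan '[0, 0, -0.04, 0, 0, 0, 0, 0, -0.04, 0, 0, 0]'

```text
time_s: 4.65
eef_pos: [0.5166, 0.2518, 0.128]
eef_rot: [0.0, 0.788, 0.616, 0.0]
wrist_force: [-0.3, 0.4, -0.3]
opening: 0.0
grasp_force: 0.0
```

Call:
move_arm --plan '[0, 0, -0.04, 0, 0, 0, 0, 0, -0.04, 0, 0, 0]'

```text
time_s: 4.9
eef_pos: [0.5163, 0.2518, 0.1256]
eef_rot: [-0.0, 0.788, 0.616, -0.0]
wrist_force: [0.7, -0.5, 0.7]
opening: -0.0
grasp_force: 0.0
```

Call:
move_arm --plan '[0, 0, -0.04, 0, 0, 0, 0, 0, -0.04, 0, 0, 0]'

```text
time_s: 5.15
eef_pos: [0.5162, 0.2517, 0.1235]
eef_rot: [-0.0, 0.788, 0.616, -0.0]
wrist_force: [-0.5, 0.3, 0.2]
opening: 0.003
grasp_force: 0.0
```

Call:
move_arm --plan '[0, 0, -0.04, 0, 0, 0, 0, 0, -0.04, 0, 0, 0]'

```text
time_s: 5.4
eef_pos: [0.5162, 0.2517, 0.1215]
eef_rot: [-0.0, 0.788, 0.616, -0.0]
wrist_force: [0.3, -0.4, 0.2]
opening: -0.002
grasp_force: 0.0
```

Run:
```python
from h import *
s=cam("side");t=cam("top");o=ctrl.get_obs();p=o["eef_pos"];print(p,o["opening"],o["wrist_force"])
def f(c,b,pts):
    im=cv2.resize(c["pixels"][b[1]:b[3],b[0]:b[2],::-1],(400,300),interpolation=cv2.INTER_CUBIC);k=400/(b[2]-b[0])
    for q,col in pts:
        u=(proj(c,q)-np.array(b[:2])+.5)*k; cv2.drawMarker(im,tuple(int(x) for x in u),col,cv2.MARKER_CROSS,12,1)
    return im
pts=[(p,(0,0,255)),((.496,.170,.138),(255,255,0)),((.5247,.2858,.138),(255,255,0))]
cv2.imwrite("pics/g4.png",np.hstack([f(s,(204,258,268,306),pts),f(t,(165,150,229,198),pts)]))
```

```text
[0.51634045 0.25176519 0.12163113] -0.002189763024937528 [ 0.0433259   0.35858962 -0.58861544]
```

View pics/g4.png

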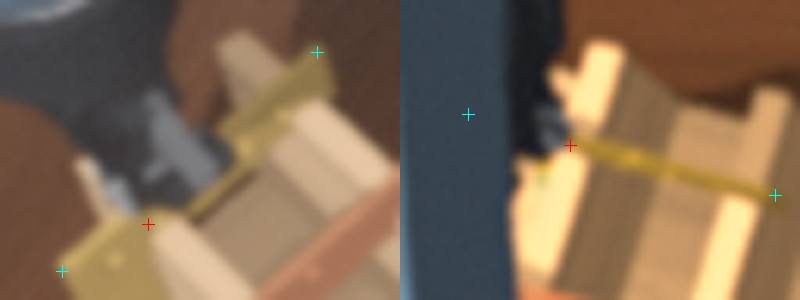

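The side view suggests the visible fingertips sit about 17 mm above the reported TCP, just above the bar. I'll keep feeling down gently.

Call:
move_arm --plan '[0, 0, -0.04, 0, 0, 0, 0, 0, -0.04, 0, 0, 0]'

```text
time_s: 5.75
eef_pos: [0.5162, 0.2517, 0.1195]
eef_rot: [-0.0, 0.788, 0.616, -0.0]
wrist_force: [0.3, 0.8, -0.1]
opening: 0.0
grasp_force: 0.0
```

Call:
move_arm --plan '[0, 0, -0.02, 0, 0, 0, 0, 0, -0.02, 0, 0, 0]'

```text
time_s: 6.0
eef_pos: [0.5163, 0.2518, 0.1186]
eef_rot: [-0.0, 0.788, 0.616, -0.0]
wrist_force: [0.5, -0.1, -0.6]
opening: -0.005
grasp_force: 0.0
```

Call:
move_arm --plan '[0, 0, -0.02, 0, 0, 0, 0, 0, -0.02, 0, 0, 0]'

```text
time_s: 6.25
eef_pos: [0.5163, 0.2518, 0.1176]
eef_rot: [-0.0, 0.788, 0.616, -0.0]
wrist_force: [0.7, -0.1, -0.2]
opening: -0.003
grasp_force: 0.0
```

Call:
move_arm --plan '[0, 0, -0.03, 0, 0, 0, 0, 0, -0.03, 0, 0, 0]'

```text
time_s: 6.5
eef_pos: [0.5162, 0.2517, 0.116]
eef_rot: [-0.0, 0.788, 0.616, -0.0]
wrist_force: [-0.6, -0.1, -0.2]
opening: 0.001
grasp_force: 0.0
```

Call:
move_arm --plan '[0, 0, -0.03, 0, 0, 0, 0, 0, -0.03, 0, 0, 0]'

```text
time_s: 6.75
eef_pos: [0.5162, 0.2517, 0.1145]
eef_rot: [-0.0, 0.788, 0.616, -0.0]
wrist_force: [-0.3, -0.3, -0.7]
opening: 0.002
grasp_force: 0.0
```

Run:
```python
from h import *
# finger-tip blob: compare shut-finger pictures: light-grey pad pixels in side view vs projections of TCP column
s=cam("side");o=ctrl.get_obs();p=o["eef_pos"];print(p,o["wrist_force"])
for dz in (0,.005,.01,.015,.02,.025): print(dz,proj(s,p+[0,0,dz]).round(1))
h=cv2.cvtColor(s["pixels"],cv2.COLOR_RGB2HSV)
sub=h[272:304,214:250]; br=((sub[:,:,0]>18)&(sub[:,:,0]<35)&(sub[:,:,1]>70))
for i,r in enumerate(sub): print(272+i,"".join("B" if (18<a[0]<35 and a[1]>85) else ("w" if a[0]<=20 and a[1]>40 else ("#" if a[2]<100 else "g")) for a in r))
```

```text
[0.51630294 0.25175991 0.11461523] [ 0.06803487 -0.38518081  1.27912019]
0 [227.9 294.9]
0.005 [227.5 293.9]
0.01 [227.1 292.9]
0.015 [226.7 291.9]
0.02 [226.3 290.9]
0.025 [225.9 289.9]
272 #################wwwwwwwwwwwwwwwwBBB
273 ##################wwwwwwwwwwwwwwBBBB
274 ##################wwwwwwwwwwwwwBBBBB
275 ##############gg###wwwwwwwwwwBBBBBBB
276 ##############ggg##wwwwwwwwwBBBBBBBB
277 ###############ggggwwwwwwwBBBBBBBBBB
278 ###############ggggwwwwwwBBBwBBBBBBB
279 w##############gggggwwwwwBBBBBBBBBBw
280 ww#############gggggg#wwwwBBBBBBBBww
281 ww#############ggggggg#wwwwBBBBBBwww
282 wwww###########ggggggg####wwBBBBwwww
283 wwwww###########ggggggg####wBBBwwwww
284 wwwwww##########gggggggg###wwwwwwwww
285 wwwwww#########gggggggggg##wwwwwwwww
286 wwwwwwg#######ggggggggggg##wwwwwwwww
287 wwwwwwwg######gg####ggggggwwwwwwwwww
288 wwwwwwwgggg##########ggggwwwwwwwwwww
289 wwwwwwwgggg###########ggwwwwwwwwwwww
290 wwwwwwwwggg###########wwwwwwwwwwwwww
291 wwwwwwwwwggg##ww#####wwwwwwwwwwwwwww
292 wwwwwwwwwwgggwwwwwwwwwwwwwwwwwwwwwww
293 wwwwwwwBBwwgwwBBwwwwwwwwwwwwwwwwwwww
294 wwwwwwBBBBBBBBBwwwwwwwwwwwwwwwwwwwww
295 wwwwwBBBBBBBBBwwwwwwwwwwwwwwwwwwwwww
296 wwwwBBBBBBBBBBwwwwwwwwwwwwwwwwwwwwww
297 wwwBBBBBBBBBBBwwwwwwwwwwwwwwwwwwwwww
298 wBBBBBBBBBBBBBwwwwwwwwwwwwwwwwwwwwww
299 BBBBBBBBBBBBBBwwwwwwwwwwwwwwwwwwwwww
300 BBBBBBBBBBBBBBwwwwwwwwwwwwwwwwwwwwww
301 wBBBBBBBBBBBBBBwwwwwwwwwwwwwwwwwwwww
302 wBBBBBBBBBBBBBBwwwwwwwwwwwwwwwwwwwww
303 wwBBBBBBBBBBBBBBwwwwwwwwwwwwwwwwwwww
```

Call:
move_arm --plan '[0, 0, -0.03, 0, 0, 0, 0, 0, -0.03, 0, 0, 0]'

```text
time_s: 7.05
eef_pos: [0.5163, 0.2517, 0.113]
eef_rot: [-0.0, 0.788, 0.616, -0.0]
wrist_force: [-0.2, -0.3, 0.3]
opening: 0.001
grasp_force: 0.0
```

Call:
move_arm --plan '[0, 0, -0.03, 0, 0, 0, 0, 0, -0.03, 0, 0, 0]'

```text
time_s: 7.3
eef_pos: [0.517, 0.2519, 0.1123]
eef_rot: [0.0, 0.788, 0.616, 0.001]
wrist_force: [0.2, 0.4, 4.8]
opening: 0.005
grasp_force: 2.0
```

Run:
```python
from h import *
s=cam("side");t=cam("top");o=ctrl.get_obs();p=o["eef_pos"];print(p,o["opening"],o["wrist_force"])
def f(c,b,pts):
    im=cv2.resize(c["pixels"][b[1]:b[3],b[0]:b[2],::-1],(400,500),interpolation=cv2.INTER_LANCZOS4);k=400/(b[2]-b[0])
    for q,col in pts:
        u=(proj(c,q)-np.array(b[:2])+.5)*k; cv2.drawMarker(im,tuple(int(x) for x in u),col,cv2.MARKER_CROSS,12,1)
    return im
pts=[(p,(0,0,255)),((.496,.170,.138),(255,255,0)),((.5247,.2858,.138),(255,255,0))]
cv2.imwrite("pics/g5.png",np.hstack([f(s,(200,245,264,325),pts),f(t,(165,140,229,220),pts)]))
```

```text
[0.51691016 0.2518786  0.11231511] -0.003953033980870652 [-0.47847697 -0.39448062  5.22201483]
```

View pics/g5.png

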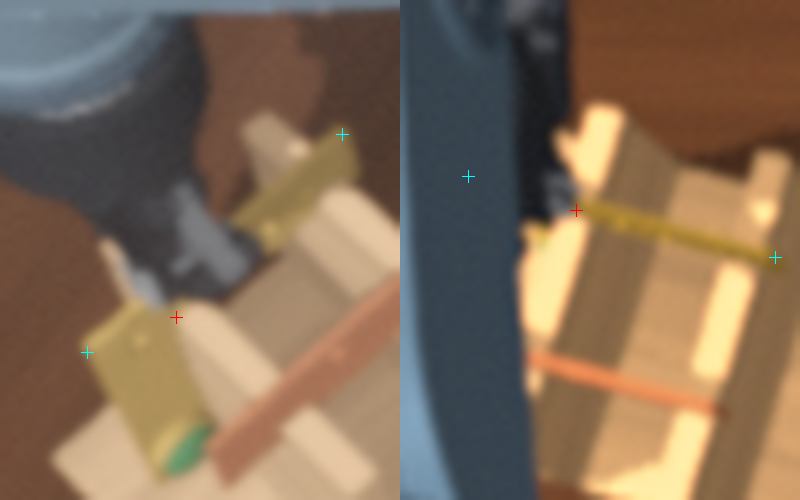

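Call:
move_arm --plan '[0, 0, 0.4, 0, 0, 0, 0, 0, 0.8, 0, 0, 0]'

```text
time_s: 7.65
eef_pos: [0.5157, 0.2516, 0.1514]
eef_rot: [-0.0, 0.788, 0.616, -0.001]
wrist_force: [0.8, 0.1, 0.7]
opening: -0.003
grasp_force: 0.0
```

Call:
move_arm --plan '[0, 0, 0, 0, 0, 0, 0, 0, 0, 0, 0, 0, 0, 0, 0, 0, 0, 0, 0, 0, -0.4, 0, 0, 0, 0, 0, -0.74, 0, 0, 0, 0, 0, -0.74, 0, 0, 0]' --grip 40

```text
time_s: 8.4
eef_pos: [0.5146, 0.2513, 0.1124]
eef_rot: [-0.001, 0.788, 0.616, -0.002]
wrist_force: [0.3, -0.2, 0.6]
opening: 0.471
grasp_force: 0.0
```

Call:
move_arm --plan '[0, 0, -0.08, 0, 0, 0, 0, 0, -0.08, 0, 0, 0]'

```text
time_s: 8.65
eef_pos: [0.5166, 0.2518, 0.1109]
eef_rot: [0.0, 0.788, 0.616, 0.0]
wrist_force: [0.2, 0.0, 0.5]
opening: 0.468
grasp_force: 0.0
```

Call:
move_arm --plan '[0, 0, -0.08, 0, 0, 0, 0, 0, -0.08, 0, 0, 0]'

```text
time_s: 8.9
eef_pos: [0.5162, 0.2517, 0.1065]
eef_rot: [-0.0, 0.788, 0.616, -0.0]
wrist_force: [0.2, 0.7, -0.2]
opening: 0.468
grasp_force: 0.0
```

Call:
move_arm --plan '[0, 0, 0, 0, 0, 0, 0, 0, 0, 0, 0, 0, 0, 0, 0, 0, 0, 0, 0, 0, 0, 0, 0, 0, 0, 0, 0, 0, 0, 0]' --grip 0

```text
time_s: 9.52
eef_pos: [0.5166, 0.2518, 0.107]
eef_rot: [0.0, 0.788, 0.616, 0.0]
wrist_force: [-0.1, 0.7, 2.2]
opening: 0.016
grasp_force: 58.7
```

Call:
move_arm --plan '[0, 0, 0.1, 0, 0, 0, 0, 0, 0.2, 0, 0, 0, 0, 0, 0.2, 0, 0, 0, 0, 0, 0.2, 0, 0, 0]'

```text
time_s: 10.02
eef_pos: [0.5161, 0.2518, 0.1165]
eef_rot: [-0.0, 0.788, 0.616, -0.0]
wrist_force: [0.7, -0.2, -2.7]
opening: 0.013
grasp_force: 58.4
```

Run:
```python
from h import *
f=[];
for i in range(4):
    s=cam("side");o=ctrl.get_obs();f.append(np.r_[o["wrist_force"],o["torque"]])
print(np.mean(f,0).round(2),o["eef_pos"],o["opening"],o["grasp_force"])
# far top corner and stone in side view
h=cv2.cvtColor(s["pixels"],cv2.COLOR_RGB2HSV);m=cv2.inRange(h,(60,70,60),(90,255,255));m[330:]=0;m[:270]=0;m[:,:200]=0;m[:,245:]=0
print("stone px",cv2.moments(m,True)["m10"]/max(m.sum()/255,1),cv2.moments(m,True)["m01"]/max(m.sum()/255,1))
s0=np.load("side0.npy",allow_pickle=True).item()
h=cv2.cvtColor(s0["pixels"],cv2.COLOR_RGB2HSV);m=cv2.inRange(h,(60,70,60),(90,255,255));m[330:]=0;m[:270]=0;m[:,:200]=0;m[:,245:]=0
print("stone0",cv2.moments(m,True)["m10"]/max(m.sum()/255,1),cv2.moments(m,True)["m01"]/max(m.sum()/255,1))
```

```text
[ 0.38 -0.12 -2.67  0.02 -0.   -0.01] [0.5161703  0.2517474  0.11645942] 0.015885942438209347 58.43079060316086
stone px 228.5 315.1666666666667
stone0 229.0 317.0
```

Held: lifting reads 2.7 N, about 272 g, as expected. Next I'll lift it clear, then carry and turn it square to the pin.

Call:
move_arm --plan '[0, 0, 0.5, 0, 0, 0, 0, 0, 1.1, 0, 0, 0, 0, 0, 1.7, 0, 0, 0, 0, 0, 2.3, 0, 0, 0, 0, 0, 2.6, 0, 0, 0, 0, 0, 2.6, 0, 0, 0]'

```text
time_s: 10.98
eef_pos: [0.5169, 0.2519, 0.2474]
eef_rot: [0.0, 0.788, 0.616, 0.001]
wrist_force: [0.2, 0.3, -2.7]
opening: 0.022
grasp_force: 58.5
```

Call:
move_arm --plan '[0, -0.4, 0, 0, 0, 0, 0, -1.2, 0, 0, 0, 0.03, 0, -2.1, 0, 0, 0, 0.07, 0, -3.0, 0, 0, 0, 0.11, 0, -3.9, 0, 0, 0, 0.15, 0, -4.8, 0, 0, 0, 0.19, 0, -5.5, 0, 0, 0, 0.228, 0, -6, 0, 0, 0, 0.228, 0, -6, 0, 0, 0, 0.228]'

```text
time_s: 12.1
eef_pos: [0.5151, -0.0505, 0.2451]
eef_rot: [-0.001, 0.714, 0.7, -0.001]
wrist_force: [0.3, -0.1, -1.9]
opening: 0.017
grasp_force: 58.6
```

Run:
```python
from h import *
s=cam("side");t=cam("top");o=ctrl.get_obs();p=o["eef_pos"];print(p,o["eef_rot"].round(4),o["opening"],o["grasp_force"],o["wrist_force"])
np.save("s1.npy",s,allow_pickle=True);np.save("t1.npy",t,allow_pickle=True)
def f(c,b,pts):
    im=cv2.resize(c["pixels"][b[1]:b[3],b[0]:b[2],::-1],(400,400),interpolation=cv2.INTER_CUBIC);k=400/(b[2]-b[0])
    for q,col in pts:
        u=(proj(c,q)-np.array(b[:2])+.5)*k; cv2.drawMarker(im,tuple(int(x) for x in u),col,cv2.MARKER_CROSS,12,1)
    return im
y=np.array([.0154,.9999,0]);h4=p+[0,-.0006,.0133];O=h4-y*.024+[0,0,.001]
pts=[(O+y*a+[0,0,b],(0,0,255)) for a,b in((-.06,.017),(.06,.017),(-.06,-.017),(.06,-.107))]+[(h4,(255,255,0))]
print([proj(s,q[0]).round(1).tolist() for q in pts],[proj(t,q[0]).round(1).tolist() for q in pts])
c=proj(s,O).astype(int);d=proj(t,O).astype(int)
cv2.imwrite("pics/g6.png",np.hstack([f(s,(c[0]-50,c[1]-50,c[0]+50,c[1]+50),pts),f(t,(d[0]-50,d[1]-50,d[0]+50,d[1]+50),pts)]))
```

```text
[ 0.51544368 -0.04849167  0.24548178] [-1.100e-03  7.132e-01  7.010e-01 -4.000e-04] 0.019860217084794254 58.56864541769028 [-0.09867766 -0.02835559 -1.92198906]
[[310.8, 140.7], [284.5, 171.8], [311.1, 150.5], [288.0, 204.6], [293.2, 167.3]] [[360.4, 163.6], [301.6, 161.7], [358.8, 166.8], [303.1, 172.6], [319.1, 164.0]]
```

View pics/g6.png

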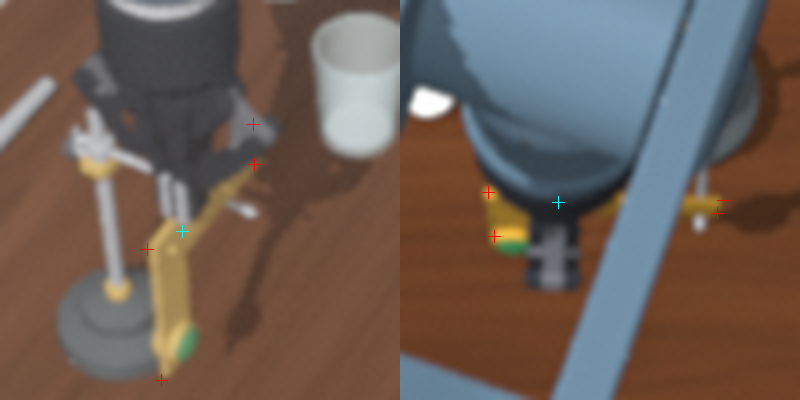

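The L hangs upright and square, with the leg on the +y side near the stand. The predicted corners match in the top view, but the side view shows the piece slightly higher than predicted, so I'll measure it numerically.

Run:
```python
from h import *
s=np.load("s1.npy",allow_pickle=True).item()
h=cv2.cvtColor(s["pixels"],cv2.COLOR_RGB2HSV);sub=h[160:215,278:320]
for i,r in enumerate(sub): print(160+i,"".join("B" if (16<=a[0]<35 and a[1]>75 and a[2]>90) else ("G" if 40<a[0]<95 and a[1]>60 else ".") for a in r))
```

```text
160 ......................BBBBB...............
161 .....................BBBBB................
162 ....................BBBBB.................
163 ....................BBBB..................
164 ...................BBBBB..................
165 ...........BBB....BBBBB...................
166 ..........BBBBB..BBBBB....................
167 .........BBBBBBBBBBBB.....................
168 ........BBBBBBBBBBBB......................
169 .......BBBBBBBBBBBBB......................
170 .......BBBBBBBBBBBB.......................
171 .......BBBBBBBBBBB........................
172 .......BBBBBBBBBB.........................
173 .......BBBBBBBBBB.........................
174 .......BBBBBBBBBB.........................
175 .......BBBBBBBBBB.........................
176 .......BBBBBBBBBB.........................
177 .......BBBBBBBBBB.........................
178 .......BBBBBBBBBB.........................
179 ........BBBBBBBBB.........................
180 .BB.....BBBBBBBBB.........................
181 .BB.....BBBBBBBBB.........................
182 BBB.....BBBBBBBBB.........................
183 BB......BBBBBBB
[... 784 characters left out ...]
..........BBBBBBB.........................
201 ..........BBBBB...........................
202 ..........BBBB............................
203 ..........BBB.............................
204 ..........................................
205 ..........................................
206 ..........................................
207 ..........................................
208 ..........................................
209 ..........................................
210 ..........................................
211 ..........................................
212 ..........................................
213 ..........................................
214 ..........................................
```

Call:
move_arm --plan '[0.1, -0.4, 0, 0, 0, 0, 0.2, -1.0, 0, 0, 0, 0, 0.2, -1.4, 0, 0, 0, 0, 0.2, -1.48, 0, 0, 0, 0, 0.2, -1.48, -0.2, 0, 0, 0, 0.2, -1.48, -0.4, 0, 0, 0, 0.2, -1.48, -0.4, 0, 0, 0]'

```text
time_s: 13.08
eef_pos: [0.5255, -0.1211, 0.2251]
eef_rot: [-0.001, 0.712, 0.702, -0.0]
wrist_force: [-0.5, 0.4, -3.7]
opening: 0.018
grasp_force: 58.5
```

```bash
cat > meas.py <<'E'
from h import *
s=cam("side");t=cam("top");o=ctrl.get_obs();p=o["eef_pos"];print(p.round(4),o["eef_rot"].round(4),o["wrist_force"].round(1),o["torque"].round(2),o["time_s"])
h=cv2.cvtColor(s["pixels"],cv2.COLOR_RGB2HSV);u,v=proj(s,p).astype(int)
for i in range(v-22,v+22): print(i,"".join("B" if (16<=a[0]<35 and a[1]>75 and a[2]>90) else ("P" if a[1]<60 and a[2]>120 else ("#" if a[2]<75 else ".")) for a in h[i,u-25:u+35]))
print("col0",u-25)
E
python3 meas.py
```

```text
[ 0.5263 -0.1217  0.2265] [-2.000e-04  7.125e-01  7.017e-01 -1.000e-04] [-0.1  0.3 -3.2] [-0.01 -0.05 -0.  ] 13.175
134 ..............################################...PPPPPPPPPPP
135 ...................##########################....PPPPPPPPPPP
136 ...................######################........PPPPPPPPPPP
137 ....................####################..BB.....PPPPPPPPPPP
138 ....................#..################.BBBB.....PPPPPPPPPPP
139 .........................############..BBBB......PPPPPPPPPPP
140 .....................PPP...#########..BBBB.......PPPPPPPPPPP
141 .....................PPP....######..BBBBBB.......PPPPPPPPPPP
142 .....................PPPPPP.#####..BBBBBB........PPPPPPPPPPP
143 .....................PPPPPP..###.BBBBBBB..........PPPPPPPPPP
144 .....................PPPPPPP.###BBBBBBB...........PPPPPPPPPP
145 .....................PPPPPPP.###BBBBBB............PPPPPPPPPP
146 .....................PPPPPPP.##.BBBBB..............PPPPPPPPP
147 .....................PPPPPPP.##BBBBB................PPPPPPPP
148 PPP..................PPPPPPP.#.BBBB...................PPPPPP
149 PPPPP
[... 1184 characters left out ...]
BBBBBBBB.................................
168 ..................BBBBBBBBB.................................
169 ...................BBBBBBBB.................................
170 ...................BBBBBBBB.................................
171 ...................BBBBBBBB.................................
172 ...................BBBBBBBB.................................
173 ...................BBBBBBBB.................................
174 ...................BBBBBBBB.................................
175 ...................BBBBBBBBB................................
176 ...................BBBBBBBBBB...............................
177 ...................BBBBBBBBBBB..............................
col0 279
```

Call:
move_arm --plan '[0, 0, -0.06, 0, 0, 0, 0, 0, -0.12, 0, 0, 0, 0, 0, -0.12, 0, 0, 0]'

```text
time_s: 13.55
eef_pos: [0.5262, -0.1221, 0.2204]
eef_rot: [-0.0, 0.713, 0.701, -0.0]
wrist_force: [-0.1, 0.6, -2.4]
opening: 0.015
grasp_force: 58.5
```

Call:
move_arm --plan '[0, 0, -0.04, 0, 0, 0, 0, 0, -0.04, 0, 0, 0]'

```text
time_s: 13.8
eef_pos: [0.5263, -0.1222, 0.2185]
eef_rot: [-0.0, 0.713, 0.701, -0.0]
wrist_force: [-0.1, 0.3, -2.2]
opening: 0.018
grasp_force: 58.5
```

Call:
move_arm --plan '[0, 0, -0.04, 0, 0, 0, 0, 0, -0.04, 0, 0, 0]'

```text
time_s: 14.05
eef_pos: [0.5263, -0.1222, 0.2165]
eef_rot: [-0.0, 0.713, 0.701, -0.0]
wrist_force: [0.1, -0.2, -3.4]
opening: 0.02
grasp_force: 58.5
```

Call:
move_arm --plan '[0, 0, -0.03, 0, 0, 0, 0, 0, -0.03, 0, 0, 0]'

```text
time_s: 14.3
eef_pos: [0.5263, -0.1222, 0.215]
eef_rot: [-0.0, 0.713, 0.701, -0.0]
wrist_force: [0.4, 0.4, -3.0]
opening: 0.016
grasp_force: 58.5
```

Call:
move_arm --plan '[0, 0, -0.03, 0, 0, 0, 0, 0, -0.03, 0, 0, 0]'

```text
time_s: 14.55
eef_pos: [0.5263, -0.1222, 0.2135]
eef_rot: [-0.0, 0.713, 0.701, -0.0]
wrist_force: [-0.4, -0.5, -3.6]
opening: 0.016
grasp_force: 58.5
```

Call:
move_arm --plan '[0, 0, -0.03, 0, 0, 0, 0, 0, -0.03, 0, 0, 0]'

```text
time_s: 14.8
eef_pos: [0.5263, -0.1222, 0.212]
eef_rot: [-0.0, 0.713, 0.701, -0.0]
wrist_force: [0.5, 0.3, -3.1]
opening: 0.014
grasp_force: 58.5
```

Call:
move_arm --plan '[0, 0, -0.03, 0, 0, 0, 0, 0, -0.03, 0, 0, 0]'

```text
time_s: 15.05
eef_pos: [0.5263, -0.1222, 0.2105]
eef_rot: [-0.0, 0.713, 0.701, -0.0]
wrist_force: [0.3, 0.3, -1.7]
opening: 0.019
grasp_force: 58.5
```

Call:
move_arm --plan '[0, 0, -0.02, 0, 0, 0, 0, 0, -0.02, 0, 0, 0]'

```text
time_s: 15.3
eef_pos: [0.5263, -0.1222, 0.2096]
eef_rot: [-0.0, 0.713, 0.701, -0.0]
wrist_force: [0.1, -0.3, -3.1]
opening: 0.015
grasp_force: 58.5
```

Call:
move_arm --plan '[0, 0, -0.02, 0, 0, 0, 0, 0, -0.02, 0, 0, 0]'

```text
time_s: 15.55
eef_pos: [0.5263, -0.1222, 0.2086]
eef_rot: [-0.0, 0.713, 0.701, -0.0]
wrist_force: [0.0, -0.6, -2.8]
opening: 0.019
grasp_force: 58.5
```

Call:
move_arm --plan '[0, 0, -0.02, 0, 0, 0, 0, 0, -0.02, 0, 0, 0]'

```text
time_s: 15.8
eef_pos: [0.5263, -0.1222, 0.2076]
eef_rot: [-0.0, 0.713, 0.701, -0.0]
wrist_force: [-0.3, 0.9, -2.3]
opening: 0.018
grasp_force: 58.5
```

```bash
python3 meas.py
```

```text
[ 0.5263 -0.1222  0.2077] [-0.      0.7127  0.7014 -0.    ] [ 0.3 -0.7 -2.3] [-0.04  0.02 -0.03] 15.9
139 ................#############################...PPPPPPPPPPPP
140 ..................##########################....PPPPPPPPPPPP
141 ..................#######################.......PPPPPPPPPPPP
142 ...................####################..B......PPPPPPPPPPPP
143 .......................###############..BB.......PPPPPPPPPPP
144 .....................P..############..BBBB.......PPPPPPPPPPP
145 ....................PPP...#########..BBBB........PPPPPPPPPPP
146 ....................PPP.P..######..BBBBB..........PPPPPPPPPP
147 ....................PPPPPP..###..BBBBBB............PPPPPPPPP
148 PP..................PPPPPPP.###.BBBBBB...............PPPPPPP
149 PPPP................PPPPPPP.###.BBBBB.......................
150 PPPPPP..............PPPPPPP.###BBBBBB.......................
151 PPPPPPPP............PPPPPPP.##.BBBBB........................
152 ..PPPPPPPP..........PPPPPPP.##BBBBB.........................
153 ....PPPPPPPP........PPPPPPP...BBBB..........................
154 ......PPPPPPPPP.BB.
[... 1170 characters left out ...]
BBBBBBB..................................
173 ..................BBBBBBBB..................................
174 ..................BBBBBBBB..................................
175 ..................BBBBBBBB..................................
176 ..................BBBBBBBB..................................
177 ..................BBBBBBBBB.................................
178 ..................BBBBBBBBB.................................
179 ..................BBBBBBBBB.................................
180 B.................BBBBBBBBBB................................
181 B.................BBBBBBBBBBB...............................
182 B.................BBBBBBB...B...............................
col0 280
```

Call:
move_arm --plan '[0, 0, -0.02, 0, 0, 0, 0, 0, -0.02, 0, 0, 0]'

```text
time_s: 16.15
eef_pos: [0.5263, -0.1222, 0.2066]
eef_rot: [-0.0, 0.713, 0.701, -0.0]
wrist_force: [0.3, 0.8, -2.7]
opening: 0.021
grasp_force: 58.5
```

Call:
move_arm --plan '[0, 0, -0.02, 0, 0, 0, 0, 0, -0.02, 0, 0, 0]'

```text
time_s: 16.4
eef_pos: [0.5263, -0.1222, 0.2056]
eef_rot: [-0.0, 0.713, 0.701, -0.0]
wrist_force: [-0.7, -0.0, -2.2]
opening: 0.019
grasp_force: 58.5
```

Call:
move_arm --plan '[0, 0, -0.02, 0, 0, 0, 0, 0, -0.02, 0, 0, 0]'

```text
time_s: 16.65
eef_pos: [0.5263, -0.1222, 0.2046]
eef_rot: [-0.0, 0.713, 0.701, -0.0]
wrist_force: [-0.6, -0.4, -2.5]
opening: 0.013
grasp_force: 58.5
```

Call:
move_arm --plan '[0, 0, -0.02, 0, 0, 0, 0, 0, -0.02, 0, 0, 0]'

```text
time_s: 16.9
eef_pos: [0.5263, -0.1222, 0.2036]
eef_rot: [-0.0, 0.713, 0.701, -0.0]
wrist_force: [0.5, -0.1, -2.5]
opening: 0.018
grasp_force: 58.5
```

Call:
move_arm --plan '[0, 0, -0.02, 0, 0, 0, 0, 0, -0.02, 0, 0, 0]'

```text
time_s: 17.15
eef_pos: [0.5263, -0.1222, 0.2026]
eef_rot: [-0.0, 0.713, 0.701, -0.0]
wrist_force: [0.3, 1.0, -2.8]
opening: 0.015
grasp_force: 58.5
```

Call:
move_arm --plan '[0, 0, -0.02, 0, 0, 0, 0, 0, -0.02, 0, 0, 0]'

```text
time_s: 17.4
eef_pos: [0.5265, -0.1223, 0.2019]
eef_rot: [0.0, 0.713, 0.701, 0.0]
wrist_force: [-0.6, 0.3, -0.4]
opening: 0.016
grasp_force: 58.7
```

Contact came at TCP z ≈ 0.202, where the bar's underside met the pin. I'll back off 1.5 mm and feel sideways with the leg's inner edge.

Call:
move_arm --plan '[0, 0, 0.03, 0, 0, 0, 0, -0.06, 0.04, 0, 0, 0, 0, -0.06, 0.04, 0, 0, 0]'

```text
time_s: 17.77
eef_pos: [0.5264, -0.1255, 0.2037]
eef_rot: [0.0, 0.713, 0.701, -0.0]
wrist_force: [-0.4, 0.7, -2.6]
opening: 0.018
grasp_force: 58.6
```

Call:
move_arm --plan '[0, -0.02, 0, 0, 0, 0, 0, -0.02, 0, 0, 0, 0]'

```text
time_s: 18.02
eef_pos: [0.5263, -0.1263, 0.2036]
eef_rot: [-0.0, 0.713, 0.701, -0.0]
wrist_force: [0.5, -0.0, -3.3]
opening: 0.015
grasp_force: 58.6
```

Call:
move_arm --plan '[0, -0.02, 0, 0, 0, 0, 0, -0.02, 0, 0, 0, 0]'

```text
time_s: 18.27
eef_pos: [0.5264, -0.1273, 0.2037]
eef_rot: [-0.0, 0.713, 0.701, -0.0]
wrist_force: [0.6, -0.5, -1.9]
opening: 0.016
grasp_force: 58.6
```

Call:
move_arm --plan '[0, -0.02, 0, 0, 0, 0, 0, -0.02, 0, 0, 0, 0]'

```text
time_s: 18.52
eef_pos: [0.5264, -0.1283, 0.2037]
eef_rot: [0.0, 0.713, 0.701, -0.0]
wrist_force: [-1.0, -0.5, -1.9]
opening: 0.019
grasp_force: 58.6
```

Call:
move_arm --plan '[0, -0.02, 0, 0, 0, 0, 0, -0.02, 0, 0, 0, 0]'

```text
time_s: 18.77
eef_pos: [0.5264, -0.1293, 0.2037]
eef_rot: [0.0, 0.713, 0.701, -0.0]
wrist_force: [-0.4, 0.2, -2.5]
opening: 0.016
grasp_force: 58.6
```

Call:
move_arm --plan '[0, -0.02, 0, 0, 0, 0, 0, -0.02, 0, 0, 0, 0]'

```text
time_s: 19.02
eef_pos: [0.5263, -0.1303, 0.2037]
eef_rot: [-0.0, 0.713, 0.701, -0.0]
wrist_force: [0.6, 0.8, -3.2]
opening: 0.02
grasp_force: 58.6
```

Call:
move_arm --plan '[0, -0.02, 0, 0, 0, 0, 0, -0.02, 0, 0, 0, 0]'

```text
time_s: 19.27
eef_pos: [0.5264, -0.1313, 0.2037]
eef_rot: [0.0, 0.713, 0.701, -0.0]
wrist_force: [0.0, 0.2, -2.3]
opening: 0.018
grasp_force: 58.6
```

Call:
move_arm --plan '[0, -0.02, 0, 0, 0, 0, 0, -0.02, 0, 0, 0, 0]'

```text
time_s: 19.52
eef_pos: [0.5264, -0.1323, 0.2037]
eef_rot: [0.0, 0.713, 0.701, 0.0]
wrist_force: [0.4, 0.5, -2.4]
opening: 0.014
grasp_force: 58.6
```

Call:
move_arm --plan '[0, -0.02, 0, 0, 0, 0, 0, -0.02, 0, 0, 0, 0]'

```text
time_s: 19.77
eef_pos: [0.5264, -0.1333, 0.2037]
eef_rot: [-0.0, 0.713, 0.701, 0.0]
wrist_force: [0.2, 0.2, -2.3]
opening: 0.02
grasp_force: 58.6
```

Call:
move_arm --plan '[0, -0.02, 0, 0, 0, 0, 0, -0.02, 0, 0, 0, 0]'

```text
time_s: 20.02
eef_pos: [0.5263, -0.134, 0.2036]
eef_rot: [-0.0, 0.713, 0.701, 0.0]
wrist_force: [0.7, 1.4, -1.9]
opening: 0.019
grasp_force: 58.6
```

Call:
move_arm --plan '[0, -0.01, 0, 0, 0, 0, 0, -0.01, 0, 0, 0, 0]'

```text
time_s: 20.27
eef_pos: [0.5263, -0.1344, 0.2036]
eef_rot: [-0.0, 0.713, 0.701, 0.0]
wrist_force: [-0.1, 0.7, -2.7]
opening: 0.015
grasp_force: 58.6
```

Call:
move_arm --plan '[0, -0.02, 0, 0, 0, 0, 0, -0.02, 0, 0, 0, 0]'

```text
time_s: 20.52
eef_pos: [0.5263, -0.1353, 0.2036]
eef_rot: [-0.0, 0.713, 0.701, 0.0]
wrist_force: [1.2, 3.2, -2.3]
opening: 0.017
grasp_force: 58.6
```

Run:
```python
from h import *
f=[]
for i in range(4):
    cam("side");o=ctrl.get_obs();f.append(np.r_[o["wrist_force"],o["torque"],o["eef_pos"]])
print(np.mean(f,0).round(4))
```

```text
[ 0.2669  4.3002 -2.5944  0.9072  0.0046 -0.0066  0.5263 -0.1354  0.2036]
```

Felt: bar underside at TCP z 0.2020, and leg edge at TCP y ≈ −0.1345. That puts hole 4 on the pin at TCP y ≈ −0.131, z ≈ 0.1835. I'll back off in front of the tip and drop to that height.

Call:
move_arm --plan '[0, 0.1, 0, 0, 0, 0, -0.2, 0.1, 0, 0, 0, 0, -0.5, 0.1, 0, 0, 0, 0, -0.7, 0.1, 0, 0, 0, 0, -0.7, 0.1, 0, 0, 0, 0, -0.7, 0.1, -0.2, 0, 0, 0, -0.7, 0.1, -0.4, 0, 0, 0, -0.7, 0.1, -0.4, 0, 0, 0]'

```text
time_s: 21.72
eef_pos: [0.4906, -0.1302, 0.182]
eef_rot: [-0.001, 0.713, 0.701, -0.0]
wrist_force: [-0.7, -0.2, -2.0]
opening: 0.018
grasp_force: 58.5
```

Call:
move_arm --plan '[0.1, 0, 0, 0, 0, 0, 0.2, 0, 0, 0, 0, 0, 0.26, 0, 0, 0, 0, 0, 0.26, 0, 0, 0, 0, 0]'

```text
time_s: 22.22
eef_pos: [0.5047, -0.1308, 0.1838]
eef_rot: [0.0, 0.713, 0.702, 0.0]
wrist_force: [-0.1, 0.4, -2.6]
opening: 0.014
grasp_force: 58.5
```

```bash
python3 meas.py
```

```text
[ 0.5043 -0.1307  0.1837] [-1.000e-04  7.127e-01  7.015e-01 -1.000e-04] [-0.5  0.5 -2.7] [-0.01  0.    0.04] 22.325
146 ..............####################.......####.PPPPPPPPPP....
147 .................###########################..PPPPPPPPP.....
148 ...................#########################..PPPPPPP.......
149 ...................########################.................
150 ....................######################..................
151 ....................#...#################...................
152 P....................PPP.######.#####.......................
153 PPP..................PPP...########.........................
154 PPPPPP.BB............PPPPP..#####...BB......................
155 PPPPPPPBBB...........PPPPPP.####.BBBBB......................
156 ...PPP.BBPP..........PPPPPP.###.BBBBB.......................
157 ....PBBBPPPPPP.......PPPPPP..##.BBBB........................
158 .....BBBPPPPPPPP.....PPPPPP..##BBBB.........................
159 .........PPPPPPPPP...PPPPPP..#.BBB..........................
160 ...........PPPPPPPPPPPPPPPP...BBBB..........................
161 .....
[... 1184 characters left out ...]
BBBBBBB..................................
180 ..................BBBBBBBB..................................
181 ..................BBBBBBBB..................................
182 ..................BBBBBBBB..................................
183 ..................BBBBBBBB..................................
184 ..................BBBBBBBB..................................
185 ..................BBBBBBBB..................................
186 ..................BBBBBBBBBB................................
187 ..................BBBBBBBBBB................................
188 .................BBBBBBBB...................................
189 .................BBBBBBBB...................................
col0 289
```

Now I'll feel forward in small steps, watching Fx.

Call:
move_arm --plan '[0.05, 0, 0, 0, 0, 0, 0.05, 0, 0, 0, 0, 0]'

```text
time_s: 22.58
eef_pos: [0.507, -0.1308, 0.1838]
eef_rot: [0.0, 0.713, 0.701, 0.0]
wrist_force: [0.4, 0.5, -3.2]
opening: 0.014
grasp_force: 58.5
```

Call:
move_arm --plan '[0.04, 0, 0, 0, 0, 0, 0.04, 0, 0, 0, 0, 0]'

```text
time_s: 22.82
eef_pos: [0.509, -0.1308, 0.1837]
eef_rot: [0.0, 0.713, 0.701, 0.0]
wrist_force: [1.1, 0.6, -1.8]
opening: 0.015
grasp_force: 58.5
```

Call:
move_arm --plan '[0.04, 0, 0, 0, 0, 0, 0.04, 0, 0, 0, 0, 0]'

```text
time_s: 23.08
eef_pos: [0.511, -0.1307, 0.1837]
eef_rot: [0.0, 0.713, 0.701, 0.0]
wrist_force: [0.0, 0.2, -3.2]
opening: 0.014
grasp_force: 58.5
```

Call:
move_arm --plan '[0.04, 0, 0, 0, 0, 0, 0.04, 0, 0, 0, 0, 0]'

```text
time_s: 23.32
eef_pos: [0.513, -0.1308, 0.1837]
eef_rot: [-0.0, 0.713, 0.701, -0.0]
wrist_force: [0.3, -0.5, -2.8]
opening: 0.019
grasp_force: 58.5
```

Call:
move_arm --plan '[0.04, 0, 0, 0, 0, 0, 0.04, 0, 0, 0, 0, 0]'

```text
time_s: 23.58
eef_pos: [0.515, -0.1307, 0.1837]
eef_rot: [0.0, 0.713, 0.701, 0.0]
wrist_force: [0.4, 0.3, -3.0]
opening: 0.017
grasp_force: 58.5
```

Call:
move_arm --plan '[0.04, 0, 0, 0, 0, 0, 0.04, 0, 0, 0, 0, 0]'

```text
time_s: 23.82
eef_pos: [0.517, -0.1308, 0.1837]
eef_rot: [0.0, 0.713, 0.701, 0.0]
wrist_force: [0.5, 0.6, -3.0]
opening: 0.019
grasp_force: 58.5
```

Call:
move_arm --plan '[0.06, 0, 0, 0, 0, 0, 0.06, 0, 0, 0, 0, 0]'

```text
time_s: 24.08
eef_pos: [0.5201, -0.1308, 0.1837]
eef_rot: [0.0, 0.713, 0.701, 0.0]
wrist_force: [-0.0, 0.6, -2.2]
opening: 0.019
grasp_force: 58.5
```

```bash
python3 meas.py
```

```text
[ 0.5199 -0.1307  0.1836] [-1.000e-04  7.127e-01  7.015e-01 -0.000e+00] [ 0.2  0.5 -2.3] [-0.03  0.01 -0.02] 24.175
144 .............########################...####..PPPPPPPPPPPPPP
145 .................###########################..PPPPPPPPPPPPPP
146 ...................#########################..PPPPPPPPPPPPPP
147 ...................#######################.....PPPPPPPPPPPPP
148 ...................####################..........PPPPPPPPP..
149 ........................##############......................
150 PP...................PP..###########..BB....................
151 PPPP................PPP....########.BBB.....................
152 PPPPPP..............PPPPPP.#####...BBBB.....................
153 PPPPPPPPP............PPPPPP.###..BBBBB......................
154 ..PPPPPPPPP.BB.......PPPPPP.###BBBBBB.......................
155 .....PPPPPP.BBB......PPPPPP.###BBBBB........................
156 ........PPP.BBPP.....PPPPPP.###BBBB.........................
157 .........PBBBPPPPPP.PPPPPPP.##.BBBB.........................
158 ..........BBBPPPPPPPPPPPPPP.#.BBBB..........................
159 .....
[... 1184 characters left out ...]
BBBBBBB..................................
178 ..................BBBBBBBB..................................
179 ..................BBBBBBBB..................................
180 ..................BBBBBBBB..................................
181 ..................BBBBBBBB..................................
182 ..................BBBBBBBBB.................................
183 ..................BBBBBBBBB.................................
184 ..................BBBBBBBBBB................................
185 ..................BBBBBBBBBB................................
186 ..................BBBBBBB...................................
187 .................BBBBBBBB...................................
col0 284
```

The pin now shows through hole 4 with no contact force. I'll slide on to the collar.

Call:
move_arm --plan '[0.08, 0, 0, 0, 0, 0, 0.2, 0, 0, 0, 0, 0, 0.2, 0, 0, 0, 0, 0]'

```text
time_s: 24.55
eef_pos: [0.5304, -0.1308, 0.1837]
eef_rot: [0.0, 0.713, 0.701, 0.0]
wrist_force: [-0.2, -0.7, -2.4]
opening: 0.013
grasp_force: 58.5
```

Call:
move_arm --plan '[0.1, 0, 0, 0, 0, 0, 0.2, 0, 0, 0, 0, 0, 0.2, 0, 0, 0, 0, 0]'

```text
time_s: 24.92
eef_pos: [0.5402, -0.1307, 0.1837]
eef_rot: [0.0, 0.713, 0.701, 0.0]
wrist_force: [-0.1, 0.9, -2.0]
opening: 0.017
grasp_force: 58.5
```

Call:
move_arm --plan '[0.1, 0, 0, 0, 0, 0, 0.16, 0, 0, 0, 0, 0, 0.16, 0, 0, 0, 0, 0]'

```text
time_s: 25.3
eef_pos: [0.5481, -0.1307, 0.1836]
eef_rot: [-0.0, 0.713, 0.701, -0.0]
wrist_force: [-0.4, 0.2, -2.7]
opening: 0.013
grasp_force: 58.5
```

Call:
move_arm --plan '[0.04, 0, 0, 0, 0, 0, 0.04, 0, 0, 0, 0, 0]'

```text
time_s: 25.55
eef_pos: [0.5499, -0.1307, 0.1837]
eef_rot: [0.0, 0.713, 0.701, 0.0]
wrist_force: [0.9, -0.6, -2.5]
opening: 0.021
grasp_force: 58.5
```

Call:
move_arm --plan '[0.03, 0, 0, 0, 0, 0, 0.03, 0, 0, 0, 0, 0]'

```text
time_s: 25.8
eef_pos: [0.5514, -0.1308, 0.1837]
eef_rot: [0.0, 0.713, 0.701, 0.0]
wrist_force: [-0.2, 0.6, -2.4]
opening: 0.02
grasp_force: 58.5
```

Call:
move_arm --plan '[0.02, 0, 0, 0, 0, 0, 0.02, 0, 0, 0, 0, 0]'

```text
time_s: 26.05
eef_pos: [0.5524, -0.1307, 0.1837]
eef_rot: [0.0, 0.713, 0.701, 0.0]
wrist_force: [0.1, -0.5, -2.6]
opening: 0.016
grasp_force: 58.5
```

Call:
move_arm --plan '[0.02, 0, 0, 0, 0, 0, 0.02, 0, 0, 0, 0, 0]'

```text
time_s: 26.3
eef_pos: [0.5534, -0.1307, 0.1837]
eef_rot: [-0.0, 0.713, 0.701, -0.0]
wrist_force: [0.8, 0.2, -2.1]
opening: 0.015
grasp_force: 58.5
```

Call:
move_arm --plan '[0.02, 0, 0, 0, 0, 0, 0.02, 0, 0, 0, 0, 0]'

```text
time_s: 26.55
eef_pos: [0.5544, -0.1307, 0.1837]
eef_rot: [0.0, 0.713, 0.701, 0.0]
wrist_force: [-0.3, 0.2, -2.6]
opening: 0.014
grasp_force: 58.5
```

Call:
move_arm --plan '[0.02, 0, 0, 0, 0, 0, 0.02, 0, 0, 0, 0, 0]'

```text
time_s: 26.8
eef_pos: [0.5554, -0.1307, 0.1837]
eef_rot: [0.0, 0.713, 0.701, 0.0]
wrist_force: [0.4, 0.8, -2.5]
opening: 0.016
grasp_force: 58.5
```

Call:
move_arm --plan '[0.02, 0, 0, 0, 0, 0, 0.02, 0, 0, 0, 0, 0]'

```text
time_s: 27.05
eef_pos: [0.5564, -0.1307, 0.1837]
eef_rot: [-0.0, 0.713, 0.701, -0.0]
wrist_force: [-0.2, 0.0, -3.2]
opening: 0.016
grasp_force: 58.5
```

Call:
move_arm --plan '[0.02, 0, 0, 0, 0, 0, 0.02, 0, 0, 0, 0, 0]'

```text
time_s: 27.3
eef_pos: [0.5569, -0.1307, 0.1836]
eef_rot: [-0.0, 0.713, 0.701, -0.0]
wrist_force: [-3.6, 0.0, -1.2]
opening: 0.015
grasp_force: 58.7
```

Call:
move_arm --plan '[0.02, 0, 0, 0, 0, 0, 0.02, 0, 0, 0, 0, 0]'

```text
time_s: 27.55
eef_pos: [0.5573, -0.1307, 0.1834]
eef_rot: [-0.001, 0.713, 0.701, -0.001]
wrist_force: [-5.9, -0.5, -0.1]
opening: 0.015
grasp_force: 59.1
```

Call:
move_arm --plan '[0.02, 0, 0, 0, 0, 0, 0.02, 0, 0, 0, 0, 0]'

```text
time_s: 27.8
eef_pos: [0.5575, -0.1306, 0.1832]
eef_rot: [-0.002, 0.713, 0.701, -0.001]
wrist_force: [-8.7, -0.5, 0.7]
opening: 0.017
grasp_force: 59.4
```

The collar is reached at x ≈ 0.5567. I'll ease off the pressure and lower until the pin carries the weight.

Call:
move_arm --plan '[-0.05, 0, 0, 0, 0, 0, -0.05, 0, -0.01, 0, 0, 0, -0.05, 0, -0.02, 0, 0, 0, -0.05, 0, -0.02, 0, 0, 0]'

```text
time_s: 28.3
eef_pos: [0.5569, -0.1308, 0.1827]
eef_rot: [-0.0, 0.713, 0.701, -0.0]
wrist_force: [-2.2, -0.1, -1.1]
opening: 0.011
grasp_force: 58.9
```

Call:
move_arm --plan '[0, 0, -0.01, 0, 0, 0, 0, 0, -0.01, 0, 0, 0]'

```text
time_s: 28.55
eef_pos: [0.5569, -0.1307, 0.1822]
eef_rot: [0.0, 0.713, 0.701, -0.0]
wrist_force: [-3.1, 0.5, 0.1]
opening: 0.015
grasp_force: 59.0
```

Call:
move_arm --plan '[-0.01, 0, -0.01, 0, 0, 0, -0.01, 0, -0.01, 0, 0, 0]'

```text
time_s: 28.8
eef_pos: [0.5568, -0.1308, 0.182]
eef_rot: [0.0, 0.713, 0.701, 0.0]
wrist_force: [-1.8, 0.3, 0.3]
opening: 0.016
grasp_force: 59.1
```

Call:
move_arm --plan '[0, 0, 0, 0, 0, 0, 0, 0, 0, 0, 0, 0, 0, 0, 0, 0, 0, 0, 0, 0, 0, 0, 0, 0]' --grip 25

```text
time_s: 29.3
eef_pos: [0.5565, -0.1308, 0.1818]
eef_rot: [0.0, 0.713, 0.701, 0.0]
wrist_force: [-0.2, 0.0, 0.3]
opening: 0.295
grasp_force: 0.0
```

```bash
python3 meas.py
```

```text
[ 0.5564 -0.1307  0.1817] [0.     0.7128 0.7014 0.    ] [ 0.   1.  -0.9] [-0.02 -0.03  0.01] 29.4
139 PP..........##########...##########.BB...######.........PPPP
140 PPP...........#######.....#########.BBB.######..........PPPP
141 PPP............#######....#########.BB.######...........PPPP
142 PPP............########...#########....######...........PPPP
143 PPPP...............####....#################.............PPP
144 PPPPP...............####....##############...............PPP
145 PPPPP...........PPP.####....##############...............PPP
146 PPPPP...........PPP.####....#############.................PP
147 PPPPPPP..........PP.####....############...................P
148 PPPPPPPPPP.......PP.####......#########.....................
149 PPPPPPPPPPPP.....PP.####....P..######.......................
150 PP.BB.PPPPPPPP...PP.####...PPP.####.........................
151 BBBBBB.PPPPPPPPPPPP.####...PPP..###.........................
152 BBBBB.....PPPPPPPPP.###.BBBPPP..###.........................
153 BBBBB.......PPPPPPP.....BBBPPPP.###.........................
154 BB............PPPPPPPPP
[... 1166 characters left out ...]
BBBBBBBB.................................
173 ..PPPP............BBBBBBBBB.................................
174 ..PPPP............BBBBBBBBB.................................
175 ..PPPPP...........BBBBBBBBB.................................
176 ..PPPPP...........BBBBBBBBB.................................
177 ...PPPP............BBBBBBBB.................................
178 ...PPPP...........BBBBBBBBBB................................
179 ..PPPPPP...........BBBBBBBBB................................
180 ...PPPPBB..........BBBBBBBBBB...............................
181 .PBBPP.BB.........PBBBBBBBBBB...............................
182 .PBBBBBBB..........BBBBBBB...B..............................
col0 272
```

Released, and it hangs on the pin. I'll raise straight up, clear of everything.

Call:
move_arm --plan '[0, 0, 0.15, 0, 0, 0, 0, 0, 0.5, 0, 0, 0, 0, 0, 1.1, 0, 0, 0, 0, 0, 1.9, 0, 0, 0, -0.3, 0.5, 2.6, 0, 0, 0, -0.8, 1.4, 2.6, 0, 0, 0, -1.2, 2.4, 2.6, 0, 0, 0, -1.5, 3.4, 2.6, 0, 0, 0, -1.5, 3.4, 2.6, 0, 0, 0]'

```text
time_s: 30.52
eef_pos: [0.4807, 0.0421, 0.3137]
eef_rot: [0.001, 0.711, 0.703, 0.001]
wrist_force: [0.4, -1.0, 0.3]
opening: 0.291
grasp_force: 0.0
```

Run:
```python
from h import *
s=cam("side");t=cam("top")
f=lambda c,b:cv2.resize(c["pixels"][b[1]:b[3],b[0]:b[2],::-1],(400,500),interpolation=cv2.INTER_CUBIC)
cv2.imwrite("pics/f.png",np.hstack([f(s,(246,115,326,215)),f(t,(300,90,400,215))]))
```

```text
(no output)
```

View pics/f.png

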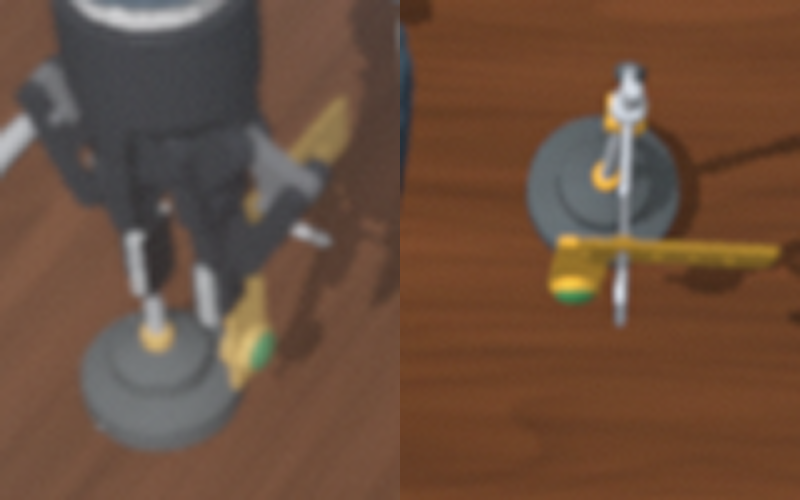

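In the top view (right half) the L hangs on the pin near the collar, with a slight yaw. In the side view the gripper still blocks it. I'll move further away and check numerically for level and collar seating.

Call:
move_arm --plan '[-0.5, 1.0, 0.2, 0, 0, 0, -1.0, 2.0, 0.2, 0, 0, 0, -1.5, 3.0, 0.2, 0, 0, 0, -2.0, 4.0, 0.2, 0, 0, 0, -2.5, 5, 0.2, 0, 0, 0, -2.5, 5, 0.2, 0, 0, 0]'

```text
time_s: 31.38
eef_pos: [0.3556, 0.2912, 0.3222]
eef_rot: [-0.0, 0.711, 0.703, 0.0]
wrist_force: [0.7, -0.4, 0.3]
opening: 0.292
grasp_force: 0.0
```

Run:
```python
from h import *
s=cam("side");t=cam("top");np.save("s2.npy",s,allow_pickle=True);np.save("t2.npy",t,allow_pickle=True)
print(ctrl.get_obs()["eef_pos"],ctrl.get_obs()["time_s"])
def show(c,x0,y0,x1,y1):
    h=cv2.cvtColor(c["pixels"],cv2.COLOR_RGB2HSV)
    for i in range(y0,y1): print(i,"".join("B" if (17<=a[0]<35 and a[1]>85 and a[2]>85) else ("P" if a[1]<60 and a[2]>110 else ("G" if 40<a[0]<95 and a[1]>60 and a[2]>60 else ("#" if a[2]<75 else "."))) for a in h[i,x0:x1]))
show(s,262,128,326,200);print();show(t,332,136,402,174)
for q in((.5567,-.1317+.036,.2165),(.5567,-.1317-.084,.2165),(.5567,-.1317,.2165)):print(proj(s,q).round(1),proj(t,q).round(1))
```

```text
[0.35711703 0.28879733 0.32193247] 31.475
128 PPPPPPPPPPP..PPPPPPPPPPPPPPPPPPPPPPPPPPPPPPPPPPPPPPPPPPPPPPPPPPP
129 PPPPPPPPPPP...PPPPPPPPPP.PPPPPPPPPPPPPPPPPPPPPPPPPPPPPPPPPPPPPPP
130 PPPPPPPPPPP...PPPPPPPPPPPPPPPPPPPPPPPPPPPPPPPPPPPPPPPPPPPPPPPPPP
131 PPPPPPPPPP.....PPPPPPPPPPPPPPPPPPPPPPPPPPPPPPPPPPPPPPPPPPPPPPPPP
132 PPPPPPPPPPP....PPPPPPPPPPPPPPPPPPPPPPPPPPPPPPPPPPPPPPPPPPPPPPPPP
133 PPPPPPPPPPP.....PPPPPPPPPPPPPPPPPPPPPPPPPPPPPPPPPPPPPPPPPPPPPPPP
134 PPPPPPPPPPP.....PPPPPPPPPPPPPPPPPPPPPPPPPPPPPPPPPPPPPPPPPPPPPPPP
135 PPPPPPPPPP.......PPPPPPPPPPPPPPPPPPPPPPPPPPPPPPPPPPPPPPPPPPPPPPP
136 PPPPPPPPPP.......PPPPPPPPPPPPPPPPPPPPPPPPPPPPPPPPPPPPPPPPPPPPPPP
137 PPPPPPPPP........PPPPPPPPPPPPPPPPPPPPPPPPPPPPPPPPPPPPPPPPPPPPPPP
138 PPPPPPP.P.........PPPPPPPPPPPPPPPPPPPPPPPPPPPPPPPPPPPPPPPPPPPPPP
139 PPPPPPPP...........PPPPPPPPPPPPPPPPPPPPPPPPPPPPPPPPPPPPPPPPPPPPP
140 PPPPPPPPP..........PPPPPPPPPPPPPPPPPPPPPPPPPPPPPPPPPPPPPPPPPPPPP
141 PPPPPPPP..........PPPPPPPPPPPPPPPPPPPPPPPPPPPPPPPPPPPPPPPPPPPPPP
142 PPPPPPPPP.........PPPPPPPPPPP.PPPPPPPPPPPPPPPPPPPPPPPPPPPPPPPPPP
143 PPPPPPPP...........
[... 6144 characters left out ...]
................
166 ..........BBBB........PPP.............................................
167 ......................PPP.............................................
168 ......................PPP.............................................
169 ......................PPP.......................................######
170 ......................PP.......................................##.####
171 ......................................................................
172 ......................................................................
173 ......................................................................
[289.8 161.2] [340.6 149.7]
[312.8 133.3] [395.6 150.7]
[297.  152.5] [357.1 150. ]
```

Call:
move_arm --plan '[-0.5, 0.9, 0, 0, 0, 0.1, -1.1, 1.8, 0, 0, 0, 0.2, -1.8, 2.7, 0, 0, 0, 0.3, -2.5, 3.6, 0, 0, 0, 0.4, -3.3, 4.5, 0, 0, 0, 0.5, -4.1, 5.3, 0, 0, 0, 0.6, -4.1, 5.3, -1.0, 0, 0, 0.7, -4.1, 5.3, -2.0, 0, 0, 0.8, -4.1, 5.3, -2.2, 0, 0, 0.8]'

```text
time_s: 32.6
eef_pos: [0.1526, 0.5514, 0.2078]
eef_rot: [-0.0, 0.385, 0.923, -0.004]
wrist_force: [0.1, -0.1, 0.1]
opening: 0.294
grasp_force: 0.0
```

Run:
```python
from h import *
s=cam("side");np.save("s2.npy",s,allow_pickle=True)
h=cv2.cvtColor(s["pixels"],cv2.COLOR_RGB2HSV)
for i in range(126,198): print(i,"".join("B" if (17<=a[0]<35 and a[1]>75 and a[2]>85) else ("P" if a[1]<60 and a[2]>110 else ("G" if 40<a[0]<95 and a[1]>60 and a[2]>60 else ".")) for a in h[i,262:326]))
```

```text
126 ................................................................
127 ................................................................
128 ................................................................
129 ................................................................
130 ................................................................
131 ................................................................
132 ................................................................
133 ................................................................
134 ...................................................BB...........
135 ..................................................BBB...........
136 ........PPP......................................BBBB...........
137 .......PPPPP....................................BBBBB...........
138 .......PPPPP...................................BBBBBB...........
139 .......PPPPP..................................BBBBBBB...........
140 .......PPPPP.................................BBBBBBBB...........
141 ....PP.PPPPPP................................BBBBBBBB........
[... 3167 characters left out ...]
..........
188 P.PPPP.PPPPPPPPPPPPPPPP.....P.BBBBBG............................
189 ..PPPP..PPPPPPPPPPPPPP......PPBBBBBB............................
190 .PPPPP...PPPPPPPPPPPP......PPPBBBB..............................
191 PPPPPPP...PPPPPPPPPP......PPPPBBB...............................
192 .PPPPPPP....PPPPP.......PPPPPP.B................................
193 ..PPPPPPPP.............PPPPPP...................................
194 ..PPPPPPPPPPPPPPPPPPPPPPPPPP....................................
195 ...PPPPPPPPPPPPPPPPPPPPPPPPP....................................
196 ...PPPPPPPPPPPPPPPPPPPPPPPP.....................................
197 ....PPPPPPPPPPPPPPPPPPPPPP......................................
```

Run:
```python
from h import *
s=cam("side");t=cam("top")
print(tri(t,(395.3,151.3),s,(313.7,133.7)),tri(t,(339.3,149.3),s,(289.5,160)))
o=ctrl.get_obs();print(o["wrist_force"],o["time_s"])
```

```text
(array([ 0.55459863, -0.21535796,  0.21652625]), np.float64(0.0014645502676177056)) (array([ 0.55532522, -0.0925022 ,  0.22460565]), np.float64(0.0004620382929693225))
[0.30228509 0.04837531 0.39400154] 32.75
```

```bash
python3 -c "
from bench import ctrl
print(ctrl.hand_in())"
```

```text
the job is handed in; nothing more can be done
None
```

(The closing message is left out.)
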